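# Gauge a blind bore with a depth rod

### The job

Gauge the blind bore of the steel block with the brass ring: take the depth rod by its amber handle from the blue rack, lower it into the bore and press it gently on, past the drag of its brass stop and past the sprung plunger at the bottom, until it bottoms out on solid metal, and hold it there for a good second. Then draw it straight out and hang it back in the rack by its flange, upright and let go, without touching the brass stop, which must stay where the block's top face has pushed it. Leave the other tools on the bench alone.

Things in the scene. Friction and masses are not known exactly. Their poses are not given: they have to be found in the camera images.
- rod_grip (a point): Centre of the amber plastic handle of the depth rod (the gauge): handle a round cylinder 26 mm in diameter and 54 mm long, upright in the rack at the start; this point is half-way up it, 33 mm above the underside of the aluminium flange (60 mm across, 6 mm thick) and 133 mm above the rod's tip; 27 mm of handle lie above it and 27 mm below. The z axis runs up along the rod. The whole gauge weighs 0.18 to 0.3 kg.
- rod_tip (a point): Lower tip of the depth rod, on its axis, z up the rod. The steel rod is 10 mm in diameter, tapered over the last 6 mm to a flat 6 mm foot, and sticks out 100 mm below the flange.
- depth_rod: The depth rod as a whole (rod, flange, handle and stop); origin at its tip, z up along the rod.
- stop (a joint): How far the brass stop collar (30 mm across, 12 mm thick) has been pushed up the rod, in m: at 0 its underside is 22 mm above the tip, at its limit 0.060 it is 82 mm above. It starts near 0, drags on the rod with about 3 N and stays where it is left. As the rod enters the bore the block's top face pushes it up.
- stop_face (a point): Centre of the underside of the brass stop collar, on the rod's axis.
- bored_block: Steel fixture block bolted to the bench, 90 x 60 mm with a foot flange 130 mm long, the bored part (60 x 60 mm) 75 mm high and the step beside it 60 mm high with two screw heads 5 mm high; the bored part has a flat brass ring round the bore's mouth. Origin at the centre of its underside; x points from the bore to the step.
- bore_mouth (a point): Centre of the mouth of the blind bore in the block's top face, 75 mm above the bench; z points up. The bore is vertical, 12 mm in diameter. Its depth is not known: solid floor 30 to 62 mm below the mouth.
- plunger (a joint): Brass sprung plunger in the middle of the bore's floor: 0 = standing up 4 mm above the solid floor, 0.004 = pushed fully flush, when the rod sits on the solid floor. It takes 3 N to start and 7 N to push flush. The steel beyond it is rigid.
- rack_hole (a point): Centre of the hole in the top plate of the blue rack (100 x 100 mm, fixed, plate 8 mm thick), in the plate's upper face, 115 mm above the bench. The hole is 40 mm in diameter, so that rod and stop pass through and the rod's flange rests on the plate.
- plain_block: Bystander: fixed block like the bored one but without a brass ring, with a copper rod clamped in its side, 75 mm high. Origin at the centre of its underside. Not to be used.
- pliers: Bystander: black-handled pliers lying on the bench, 140 mm long, 12 mm thick. Origin under the joint.
- yellow_pliers: Bystander: yellow-handled pliers lying on the bench, 140 mm long, 12 mm thick. Origin under the joint.
- screwdriver: Bystander: amber-handled screwdriver lying on the bench, about 0.2 m long. Origin under the tool, on the bench.
- pen: Bystander: black marker pen 10 mm thick, 130 mm long, lying on the bench. Origin at its middle, on the bench.

How it is judged:
On the way:
1. the depth rod stands in the bore, upright, pressed home on the solid floor (plunger in by at least 3.2 of its 4 mm) with its stop on the block's face, for 0.8 s (value of joint plunger above 0.0032 m and horizontal distance between rod_tip and bore_mouth below 0.004 m and z of rod_tip in the frame of bore_mouth below -0.027 m and angle between rod_tip's own z axis and vertical below 0.08 rad and z of stop_face in the frame of bore_mouth below 0.002 m), for 0.8 s.
At the end, for the whole second after the job is handed in: The depth rod hangs at rest and released in the rack: its flange on the plate (height within 3 mm), its tip within 10 mm of the hole's axis, upright within 0.08 rad, with the stop still pushed up the rod by more than 6 mm (horizontal distance between rod_tip and rack_hole below 0.01 m and z of rod_grip in the frame of rack_hole between 0.03 and 0.036 m and angle between rod_grip's own z axis and vertical below 0.08 rad and value of joint stop above 0.006 m and linear speed of depth_rod below 0.01 m/s); the robot touches nothing.
It fails at once if the gauge is pressed on the block with more than 25 N (contact force between depth_rod and bored_block above 25 N).
It fails at once if the stop is shifted along the rod (faster than 20 mm/s) while the rod is not in the bore ((horizontal distance between rod_tip and bore_mouth above 0.015 m or z of rod_tip in the frame of bore_mouth above 0.005 m) and (velocity of joint stop above 0.02 m/s or velocity of joint stop below -0.02 m/s)).
It fails at once if the gauge is set on the plain block with more than 5 N (contact force between depth_rod and plain_block above 5 N).
It fails at once if a bystander tool is moved by more than 20 mm (distance of any of pliers, yellow_pliers, screwdriver, pen from where it was at the start of the episode above 0.02 m).
It also fails if it takes over 70 s, if anything falls off the work surface, if the arm or the gripper's body presses on something with over 40 N, if the wrist force passes 120 N, or if a joint passes its speed limit or range.

### The arm

A 6-joint arm with a two-finger parallel gripper is mounted at the origin on the work surface. World frame = base frame: x ahead of the robot, y to its left, z up, the work surface at z = 0. Lengths are in m, angles in rad, forces in N, time in s.
With the tool pointing down it reaches from about 0.425 to 0.95 m from the base axis. Payload 3.5 kg.
Tool frame: the origin (TCP) lies where the fingers leave the gripper's body, on its centre line; the fingertips stand 73 mm ahead of it and the grasp point (between the pads) lies 54 mm ahead of it; z points along the fingers, y is the line along which they close (so a half turn about z gives the same grasp; the last joint's range is limited). The gripper opens to 85 mm and grips with 20 to 120 N. Pads are 22 mm wide; open, the fingers measure 114 mm over their backs; the gripper's body (76 mm by 85 mm) begins 54 mm behind the grasp point. The pads swing forward as they close: fully open they stand 13 mm farther back than shut.
Start: joints at [-1.439, 0.286, 1.577, -0, 1.279, -0.15], TCP at [0.188, -0.648, 0.304] pointing down, gripper open.
Joint ranges: [-2.77, 2.77], [-0.9, 2.22], [0.21, 2.48], [-1.53, 4.67], [0.24, 2.81], [-2.84, 2.84]. Speed limits (rad/s): [2.79, 2.79, 3.14, 3.14, 3.14, 3.14].

### API

Orientations are given as a rotation vector (axis times angle).
In Python, from plant import ctrl gives the robot as it stands.
- The arm moves only by the tool move_arm, never from a script. Its argument "increments" is one flat list of numbers, 6 for each row, row after row: the shift along the world's x, y, z in m, then the turn, a rotation vector about the world's x, y, z in rad. A call has 1 to 12 rows; each row shifts and turns the commanded pose from where the row before left it; what a row does not reach is not made up. A row lasts 1/12 s, in which the tool goes at most 41.7 mm and 7.16 degrees, less where a joint would pass 70% of its speed; a pose out of reach is approached as far as the arm can. A call is refused whole if a number of a shift passes 0.0417 or a number of a turn 0.125, either way. A call with a gripper value outside its range is refused whole. "grip" is the opening, from -1 (shut) to 1 (fully open), set as the call begins (left out, the last holds). The fingers move at their own pace and stop on an object; the grip force is fixed at half the most. Time passes only in rows, so rows that do not move let the fingers close. It gives the time, the measured TCP pose, the force, the opening and the grip force at its end, in the units of the state.
- ctrl.get_obs(): the state, without advancing time (a new reading comes with each control period).
- ctrl.camera(name): name is "scene" or "side" or "wrist"; returns the picture (384x512x3 uint8, red, green, blue); there is no depth.
- ctrl.camera_params(name): a dict with "intrinsics" (3x3 intrinsics, pixels), "distortion" ([k1, k2, p1, p2, k3] as OpenCV has them; the pictures are not rectified), "rvec" (rotation vector, rad) and "tvec" (3), from world to camera coordinates, as OpenCV has them; the wrist camera has in their place "T_tool_cam" (4x4, takes a point from camera to tool coordinates, whose origin is the TCP and whose axes are the flange's). Camera axes: x right, y down, z forward; pixel columns grow to the right and rows downward; lengths in m; the calibration is good to about 2 mm. A picture is of the moment at which its call begins: read the wrist's pose just before it. camera_params takes no time and is no camera call.
- ctrl.sign_off(): hands the job in; it is judged then, once.
The state is a dict: "time": time; "joint_pos": joint angles; "joint_vel": joint speeds; "joint_torque": joint torques, N m; "tool_pos": TCP position; "orientation": TCP orientation; "force": force on the tool from outside, world axes, zero at the start; "ft_torque": the same for the moment, N m; "width": finger opening in m; "finger_force": force on a finger pad.
Only numpy, scipy, OpenCV 4.12 (cv2) and the standard library are available. Lean on these libraries where they do the work, as an engineer would, in place of code of your own. Each camera call takes 0.05 s, during which the arm holds its last target. There are 200 camera calls.

## Working session

There is one attempt and no reset: what is moved stays moved. The work goes in short steps, Python scripts to look and compute and a tool call to move; the robot and the scene stay as the last step left them, time stands still between calls to the robot, and variables do not carry over. Pictures are saved under pics/ and viewed, at most 10 in all, crops included, and the job is handed in when it is done.

Besides the shell and the picture viewer there is one more tool, called after "Call:" by a JSON object that holds its "api" and its "payload", one argument or row to a line. move_arm: Moves the arm, as the interface text tells. Its arguments: {"type":"object","properties":{"increments":{"type":"array","items":{"type":"number"}},"grip":{"type":"number"}},"required":["increments"]}

```bash
mkdir -p pics; ls
python3 - <<'E'
from plant import ctrl
import cv2,numpy as np
a=ctrl.camera("scene");b=ctrl.camera("side")
cv2.imwrite("pics/a.png",a[:,:,::-1]);cv2.imwrite("pics/b.png",b[:,:,::-1])
for n in("scene","side","wrist"):print(n,ctrl.camera_params(n))
o=ctrl.get_obs();print(o)
E
```

```text
pics
scene {'intrinsics': array([[382.99299125,   0.        , 259.77417612],
       [  0.        , 382.99299125, 190.65501493],
       [  0.        ,   0.        ,   1.        ]]), 'distortion': array([0.02902584, 0.        , 0.        , 0.        , 0.        ]), 'rvec': array([ 1.58119149,  2.20949669, -0.70028251]), 'tvec': array([ 0.18870104, -0.38354449,  1.25010419])}
side {'intrinsics': array([[358.67673286,   0.        , 258.6437555 ],
       [  0.        , 358.67673286, 200.54120767],
       [  0.        ,   0.        ,   1.        ]]), 'distortion': array([-0.07598374,  0.        ,  0.        ,  0.        ,  0.        ]), 'rvec': array([ 2.16058858, -0.0914684 ,  0.05398755]), 'tvec': array([-0.54860133,  0.13450089,  0.74671339])}
wrist {'intrinsics': array([[293.57236433,   0.        , 258.61850579],
       [  0.        , 293.57236433, 188.57591188],
       [  0.        ,   0.        ,   1.        ]]), 'distortion': array([-0.05958222,  0.        ,  0.        ,  0.        ,  0.        ]), 'T_tool_cam': array([[-1.29653453e-03, -9.46716267e-01, -3.22066187e-01,
         8.2
[... 284 characters left out ...]
 'joint_pos': array([-1.43901671e+00,  2.87112575e-01,  1.57803645e+00, -8.12845740e-06,
        1.27859969e+00, -1.49994802e-01]), 'joint_vel': array([ 1.61628362e-03, -2.02934677e-03, -3.95895914e-03, -2.17647433e-04,
        3.11900128e-05,  9.96704260e-04]), 'joint_torque': array([ 3.89579345e-04, -4.07297623e+01, -2.93699938e+01, -1.79162048e-04,
        3.41831364e-03, -1.11934542e-07]), 'tool_pos': array([ 0.18766268, -0.64792918,  0.3026585 ]), 'orientation': array([-3.10832994e+00, -4.40848332e-01, -1.86092691e-05]), 'force': array([ 0.09238195, -1.56200718, -0.25637204]), 'ft_torque': array([-0.00038077,  0.01174743, -0.02326554]), 'finger_force': 0.0, 'width': 0.08527496524980527}
```

View pics/a.png

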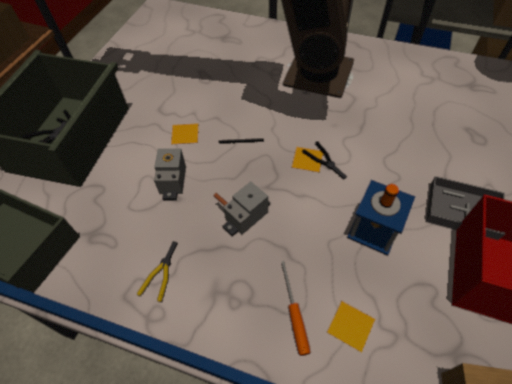

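View pics/b.png

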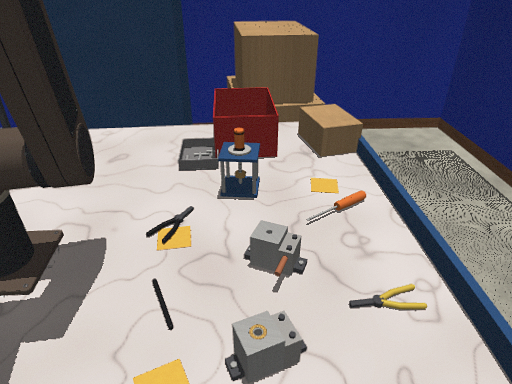

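The scene view shows the ring block at about (169,158) and the amber handle top at (391,188). In the side view the ring is at (258,331) and the handle at (239,131).

```bash
cat > h.py <<'E'
import cv2,numpy as np
from plant import ctrl
def und(n,px):
    P=ctrl.camera_params(n)
    return P,cv2.undistortPoints(np.array([[px]],float),P["intrinsics"],P["distortion"])[0,0]
def ray(n,px,T=None):
    P,u=und(n,px); d=np.array([*u,1.])
    if n=="wrist":
        M=T@P["T_tool_cam"]; return M[:3,3],M[:3,:3]@d
    R=cv2.Rodrigues(P["rvec"])[0]; return -R.T@P["tvec"],R.T@d
def plane(n,px,z,T=None):
    c,d=ray(n,px,T); return c+d*(z-c[2])/d[2]
def tri(r1,r2):
    A=0;b=0
    for c,d in(r1,r2):
        d=d/np.linalg.norm(d);M=np.eye(3)-np.outer(d,d);A=A+M;b=b+M@c
    x=np.linalg.solve(A,b); return x,[np.linalg.norm(np.cross(x-c,d/np.linalg.norm(d))) for c,d in(r1,r2)]
def tool():
    o=ctrl.get_obs();T=np.eye(4);T[:3,:3]=cv2.Rodrigues(o["orientation"])[0];T[:3,3]=o["tool_pos"];return T
def blobs(im,lo,hi,box,amin=5):
    x0,y0,x1,y1=box
    m=cv2.inRange(cv2.cvtColor(im,cv2.COLOR_RGB2HSV),np.array(lo),np.array(hi))
    k=np.zeros_like(m);k[y0:y1,x0:x1]=m[y0:y1,x0:x1]
    n,l,s,c=cv2.connectedComponentsWithStats(k)
    return [(s[i].tolist(),c[i].round(1)) for i in range(1,n) if s[i][4]>=amin]
E
python3 - <<'E'
from h import *
a=cv2.imread("pics/a.png")[:,:,::-1];b=cv2.imread("pics/b.png")[:,:,::-1]
print("ringA",blobs(a,(10,60,60),(28,255,255),(155,148,186,168),2));print("ringB",blobs(b,(10,70,60),(28,255,255),(240,318,275,345)))
print("handA",blobs(a,(3,150,60),(20,255,255),(370,175,410,215)));print("handB",blobs(b,(3,150,60),(20,255,255),(225,120,255,152)))
s=np.hstack([cv2.resize(a[140:205,140:205],(390,390),interpolation=0),cv2.resize(a[165:230,360:425],(390,390),interpolation=0)])
cv2.imwrite("pics/c.png",s[:,:,::-1])
E
```

```text
ringA [([162, 153, 12, 9, 74], array([167.3, 157.1]))]
ringB [([249, 324, 18, 15, 141], array([257.5, 331.3]))]
handA [([386, 184, 13, 11, 106], array([391.9, 189.1])), ([383, 197, 12, 9, 69], array([388.3, 200.7]))]
handB [([234, 127, 11, 7, 60], array([238.8, 129.7])), ([234, 134, 13, 15, 141], array([239.2, 140.5]))]
```

View pics/c.png

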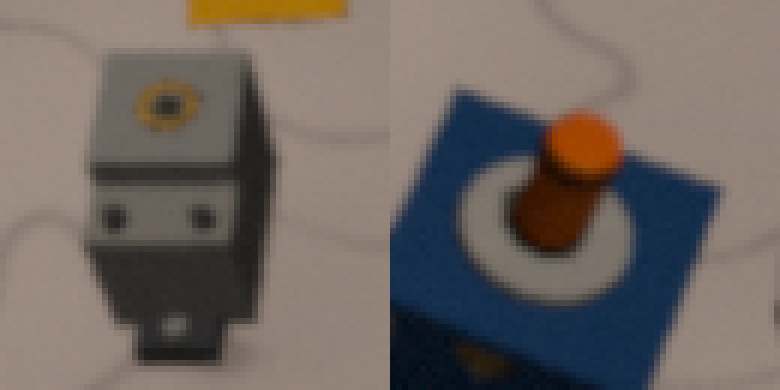

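The crops show the ring clearly at scene (167.5,157). The handle's top disc is at (392,189), with the flange seated on the blue plate.

Run:
```python
from h import *
print(plane("scene",(167.5,157.2),.075),plane("side",(257.5,331.3),.075),tri(ray("scene",(167.5,157.2)),ray("side",(257.5,331.3))))
print(plane("scene",(391.9,189.1),.175),plane("side",(238.8,129.7),.175),tri(ray("scene",(391.9,189.1)),ray("side",(238.8,129.7))))
# rough bearings: block x axis: top corners rack
for p in [(375,181),(413,195),(400,228),(350,215)]: print("rack",plane("scene",p,.115))
for n,p,z in [("pliers",(325,160),.01),("plainblock",(248,195),.075),("pen",(242,141),.01),("screw",(290,300),.02),("red box",(484,200),.1)]: print(n,plane("scene",p,z))
```

```text
[ 0.52615469 -0.26074304  0.075     ] [ 0.5259184  -0.26211914  0.075     ] (array([ 0.52578861, -0.26132558,  0.07411521]), [np.float64(0.0002276960206806469), np.float64(0.00022769602068075376)])
[0.52555469 0.26608272 0.175     ] [0.52229972 0.26021074 0.175     ] (array([0.52276488, 0.26668151, 0.17202567]), [np.float64(0.00037179052332922044), np.float64(0.0003717905233292228)])
rack [0.46805599 0.23674961 0.115     ]
rack [0.47978647 0.3205267  0.115     ]
rack [0.571373   0.30478414 0.115     ]
rack [0.57330316 0.20186338 0.115     ]
pliers [0.35651825 0.10922902 0.01      ]
plainblock [ 0.56920972 -0.03077021  0.075     ]
pen [ 0.36293118 -0.1267399   0.01      ]
screw [0.75642033 0.1291951  0.02      ]
red box [0.43292511 0.46977649 0.1       ]
```

Call:
{"api": "move_arm", "payload": {
  "increments": [0.026,0.03,0,0,0,0,0.026,0.03,0,0,0,0,0.026,0.03,0,0,0,0,0.026,0.03,0,0,0,0,0.026,0.03,0,0,0,0,0.026,0.03,0,0,0,0,0.026,0.03,0,0,0,0,0.026,0.03,0,0,0,0,0.026,0.03,0,0,0,0,0.026,0.03,0,0,0,0,0.026,0.03,0,0,0,0,0.026,0.03,0,0,0,0],
  "grip": 1
}}

```text
time: 1.1
tool_pos: [0.5005, -0.2864, 0.3035]
orientation: [-3.11, -0.441, 0.001]
force: [0.3, -0.2, -0.1]
width: 0.0857
finger_force: 0.0
```

Call:
{"api": "move_arm", "payload": {
  "increments": [0.013,0.014,0,0,0,0,0.013,0.014,0,0,0,0,0,0,0,0,0,0,0,0,0,0,0,0]
}}

```text
time: 1.43
tool_pos: [0.5259, -0.2595, 0.3033]
orientation: [-3.109, -0.444, 0.002]
force: [-1.2, -1.0, 0.3]
width: 0.0855
finger_force: 0.0
```

Run:
```python
from h import *
T=tool();w=ctrl.camera("wrist");cv2.imwrite("pics/w1.png",w[:,:,::-1]);np.save("T1",T)
print(T.round(4));print(ctrl.get_obs()["joint_pos"].round(3))
R=T@ctrl.camera_params("wrist")["T_tool_cam"];Ri=np.linalg.inv(R)
print(cv2.projectPoints(np.array([[.526,-.261,.075]]),cv2.Rodrigues(Ri[:3,:3])[0],Ri[:3,3],ctrl.camera_params("wrist")["intrinsics"],ctrl.camera_params("wrist")["distortion"])[0])
```

```text
[[ 9.600e-01  2.801e-01 -1.200e-03  5.259e-01]
 [ 2.801e-01 -9.600e-01  3.000e-04 -2.595e-01]
 [-1.000e-03 -7.000e-04 -1.000e+00  3.033e-01]
 [ 0.000e+00  0.000e+00  0.000e+00  1.000e+00]]
[-6.330e-01  9.400e-02  1.800e+00 -1.000e-03  1.249e+00  6.560e-01]
[[[260.8690456  171.58148287]]]
```

View pics/w1.png

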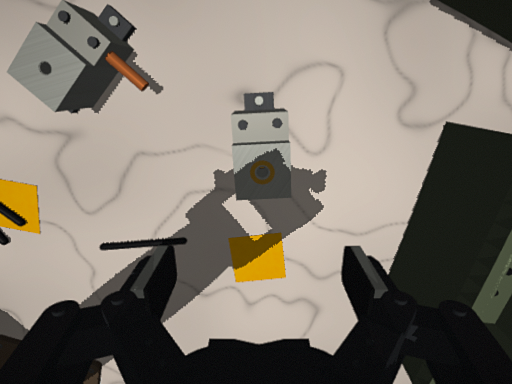

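The wrist view shows the ring at about (262,172), where it was predicted to be. Now over to the handle.

Call:
{"api": "move_arm", "payload": {
  "increments": [0,0.036,0,0,0,0,0,0.036,0,0,0,0,0,0.036,0,0,0,0,0,0.036,0,0,0,0,0,0.036,0,0,0,0,0,0.036,0,0,0,0,0,0.036,0,0,0,0,0,0.036,0,0,0,0,0,0.036,0,0,0,0,0,0.036,0,0,0,0,0,0.036,0,0,0,0,0,0.036,0,0,0,0]
}}

```text
time: 2.48
tool_pos: [0.5256, 0.1719, 0.3039]
orientation: [3.111, 0.438, 0.0]
force: [-0.1, -1.2, -0.4]
width: 0.0855
finger_force: 0.0
```

Call:
{"api": "move_arm", "payload": {
  "increments": [0,0.034,0,0,0,0,0,0.034,0,0,0,0,0,0.025,0,0,0,0,0,0,0,0,0,0,0,0,0,0,0,0]
}}

```text
time: 2.9
tool_pos: [0.5258, 0.2644, 0.3036]
orientation: [3.109, 0.442, -0.001]
force: [-0.6, 0.2, -0.1]
width: 0.0853
finger_force: 0.0
```

Run:
```python
from h import *
T1=np.load("T1.npy");w1=cv2.imread("pics/w1.png")[:,:,::-1]
for s,c in blobs(w1,(8,70,40),(30,255,255),(245,155,280,190)):print("ring",s,c,plane("wrist",c,.075,T1))
T=tool();w=ctrl.camera("wrist");cv2.imwrite("pics/w2.png",w[:,:,::-1]);np.save("T2",T)
print(T[:3].round(4))
for s,c in blobs(w,(3,140,40),(20,255,255),(150,50,380,300),20):print("hand",s,c,plane("wrist",c,.175,T))
```

```text
ring [250, 160, 25, 25, 316] [261.9 171.9] [ 0.52596863 -0.262142    0.075     ]
ring [260, 167, 5, 2, 7] [261.9 167.3] [ 0.53076762 -0.26073004  0.075     ]
[[ 9.603e-01  2.789e-01 -5.000e-04  5.258e-01]
 [ 2.789e-01 -9.603e-01 -9.000e-04  2.644e-01]
 [-7.000e-04  7.000e-04 -1.000e+00  3.036e-01]]
hand [240, 177, 34, 50, 1310] [256.6 202.7] [0.52899643 0.26760413 0.175     ]
```

View pics/w2.png

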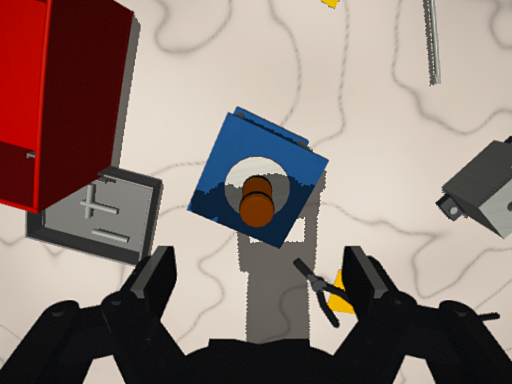

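The handle's top disc is centred at about (256.5,210), with the flange around (257,184) on the plate.

Run:
```python
from h import *
T=np.load("T2.npy");print(plane("wrist",(256.6,210),.175,T))
print("plate edges -> centre",np.mean([plane("wrist",p,.115,T) for p in[(234,113),(329,160),(280,248),(188,209)]],0))
print(plane("wrist",(257,187),.121,T))
# disc by colour brightness
w=cv2.imread("pics/w2.png");print(w[188:232:2,256].tolist());
```

```text
[0.5234631  0.26601841 0.175     ]
plate edges -> centre [0.52290028 0.26517256 0.115     ]
[0.52320349 0.26586071 0.121     ]
[[0, 41, 94], [0, 42, 97], [10, 8, 4], [0, 40, 94], [0, 44, 100], [0, 55, 120], [0, 50, 115], [0, 50, 114], [0, 51, 115], [0, 50, 115], [0, 49, 113], [0, 48, 112], [0, 49, 113], [0, 48, 113], [0, 48, 112], [0, 49, 112], [0, 49, 112], [0, 49, 112], [0, 48, 113], [0, 48, 115], [58, 34, 13], [56, 34, 14]]
```

Call:
{"api": "move_arm", "payload": {
  "increments": [-0.0023,0.0016,-0.01,0,0,0,0,0,-0.02,0,0,0,0,0,-0.02,0,0,0,0,0,-0.02,0,0,0,0,0,-0.015,0,0,0,0,0,-0.01,0,0,0,0,0,-0.0035,0,0,0,0,0,0,0,0,0,0,0,0,0,0,0]
}}

```text
time: 3.7
tool_pos: [0.5239, 0.2658, 0.2061]
orientation: [-3.111, -0.44, -0.002]
force: [-0.1, -0.5, 0.3]
width: 0.0852
finger_force: 0.0
```

Call:
{"api": "move_arm", "payload": {
  "increments": [0,0,0,0,0,0,0,0,0,0,0,0,0,0,0,0,0,0,0,0,0,0,0,0,0,0,0,0,0,0,0,0,0,0,0,0,0,0,0,0,0,0,0,0,0,0,0,0,0,0,0,0,0,0,0,0,0,0,0,0],
  "grip": -1
}}

```text
time: 4.53
tool_pos: [0.5237, 0.2664, 0.206]
orientation: [-3.11, -0.441, -0.001]
force: [-0.9, -0.3, 3.6]
width: 0.025
finger_force: 59.1
```

Call:
{"api": "move_arm", "payload": {
  "increments": [0,0,0.004,0,0,0,0,0,0.012,0,0,0,0,0,0.015,0,0,0,0,0,0.015,0,0,0,0,0,0.015,0,0,0,0,0,0.015,0,0,0,0,0,0.015,0,0,0,0,0,0.015,0,0,0,0,0,0.015,0,0,0,0,0,0.015,0,0,0,0,0,0.01,0,0,0,0,0,0.004,0,0,0]
}}

```text
time: 5.53
tool_pos: [0.5237, 0.2664, 0.3575]
orientation: [-3.11, -0.441, -0.004]
force: [0.3, 0.0, -2.3]
width: 0.0249
finger_force: 58.9
```

Call:
{"api": "move_arm", "payload": {
  "increments": [0,-0.01,0,0,0,0,0,-0.025,0,0,0,0,0,-0.035,0,0,0,0,0,-0.035,0,0,0,0,0,-0.035,0,0,0,0,0,-0.035,0,0,0,0,0,-0.035,0,0,0,0,0,-0.035,0,0,0,0,0,-0.035,0,0,0,0,0,-0.035,0,0,0,0,0,-0.035,0,0,0,0,0,-0.035,0,0,0,0]
}}

```text
time: 6.53
tool_pos: [0.5222, -0.1208, 0.3539]
orientation: [-3.109, -0.44, 0.004]
force: [0.6, 0.4, -2.8]
width: 0.0247
finger_force: 59.2
```

Call:
{"api": "move_arm", "payload": {
  "increments": [0.002,-0.035,0,0,0,0,0,-0.035,0,0,0,0,0,-0.035,0,0,0,0,0,-0.025,0,0,0,0,0,-0.013,0,0,0,0,0,0,0,0,0,0,0,0,0,0,0,0,0,0,0,0,0,0]
}}

```text
time: 7.2
tool_pos: [0.5252, -0.2607, 0.3547]
orientation: [-3.109, -0.442, 0.001]
force: [-0.7, 0.9, -3.4]
width: 0.0247
finger_force: 59.2
```

Run:
```python
from h import *
T=tool();a=ctrl.camera("scene");b=ctrl.camera("side");w=ctrl.camera("wrist");o=ctrl.get_obs()
print(T[:3].round(4),o["force"].round(2),o["width"])
np.save("T3",T)
for n,i in(("a3",a),("b3",b),("w3",w)):cv2.imwrite(f"pics/{n}.png",i[:,:,::-1])
s=np.hstack([cv2.resize(a[70:200,100:230],(390,390),interpolation=0),cv2.resize(b[190:370,165:345],(390,390),interpolation=0)])
cv2.imwrite("pics/c3.png",s[:,:,::-1])
```

```text
[[ 9.604e-01  2.788e-01 -1.100e-03  5.252e-01]
 [ 2.788e-01 -9.604e-01  1.500e-03 -2.607e-01]
 [-7.000e-04 -1.800e-03 -1.000e+00  3.547e-01]] [ 0.53 -0.37 -3.22] 0.024741541772923484
```

View pics/c3.png

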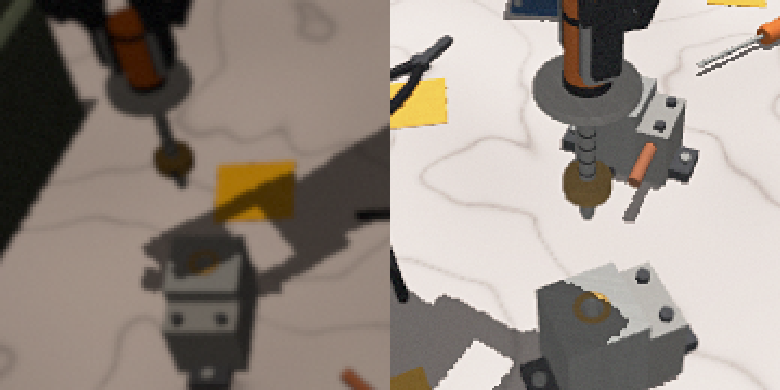

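View pics/w3.png

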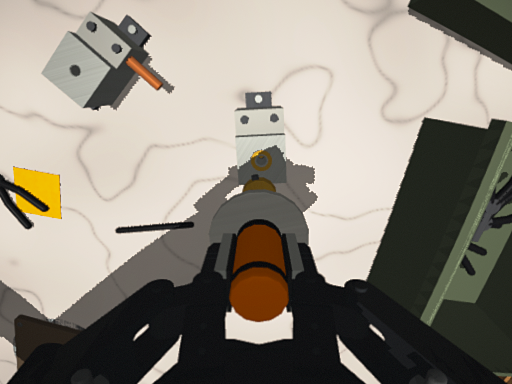

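The gauge is held. Its tip is at about (160,131) in the scene view, (256,289) in the side view and (255,178) in the wrist view. I'll triangulate it against the expected axis and look for tilt.

Run:
```python
from h import *
T=np.load("T3.npy");h=T[2,3]
print("tip tri",tri(ray("scene",(160.5,131.3)),ray("side",(255.9,289))))
print("exp z",h-.191)
def proj(n,X):
    P=ctrl.camera_params(n)
    if n=="wrist":
        M=np.linalg.inv(T@P["T_tool_cam"]);r,t=cv2.Rodrigues(M[:3,:3])[0],M[:3,3]
    else:r,t=P["rvec"],P["tvec"]
    return cv2.projectPoints(np.array([X]),r,t,P["intrinsics"],P["distortion"])[0].ravel().round(1)
for nm,d in(("tip",.191),("stoplow",.169),("stoptop",.157),("flangebot",.091),("htop",.031)):
    X=T[:3,3]+T[:3,2]*d; print(nm,X.round(4),[proj(n,X) for n in("scene","side","wrist")])
a,b,w=[cv2.imread(f"pics/{k}3.png")[:,:,::-1] for k in"abw"]
print("stopA",blobs(a,(8,100,30),(30,255,255),(145,112,170,133),8));print("stopB",blobs(b,(8,80,30),(30,255,255),(240,255,275,290),8));print("stopW",blobs(w,(8,80,30),(30,255,255),(235,165,285,195),8))
s=cv2.resize(np.vstack([np.hstack([a[112:142,140:180],b[262:292,236:276]]),np.hstack([w[150:210,220:300][::1,::1],])]),(800,600) if 0 else None,fx=8,fy=6,interpolation=0) 
cv2.imwrite("pics/c4.png",s[:540,:,::-1])
```

```text
tip tri (array([ 0.52319594, -0.25947069,  0.16470283]), [np.float64(0.0007230854295500872), np.float64(0.0007230854295501671)])
exp z 0.16369372854994757
tip [ 0.525  -0.2604  0.1637] [array([159.7, 132.3]), array([256.8, 289.7]), array([259.5, 182.2])]
stoplow [ 0.525  -0.2604  0.1857] [array([157.4, 125.5]), array([256.9, 278.1]), array([259.6, 189.9])]
stoptop [ 0.525  -0.2604  0.1977] [array([156.1, 121.7]), array([256.9, 271.6]), array([259.6, 194.6])]
flangebot [ 0.5251 -0.2605  0.2637] [array([148.5,  99.1]), array([257. , 231.6]), array([260. , 231.5])]
htop [ 0.5252 -0.2606  0.3237] [array([140.6,  75.6]), array([257.1, 188.5]), array([260.7, 296.9])]
stopA [([152, 118, 12, 11, 92], array([157.8, 123.3]))]
stopB [([245, 264, 23, 22, 330], array([255.8, 275.2]))]
stopW [([252, 165, 19, 6, 77], array([260.9, 167.5])), ([243, 177, 33, 15, 319], array([259.2, 184.6]))]
```

View pics/c4.png

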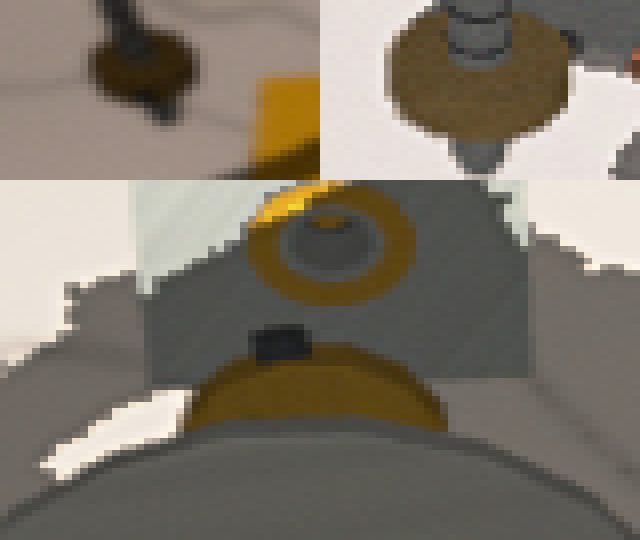

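In the side view the tip and stop are in line with the rod, so there is no obvious tilt. A small dark square shows beside the stop in the wrist view at (255,177), which I can't identify. I'll go down to just above the mouth and compare tip and ring directly in the fixed cameras.

Call:
{"api": "move_arm", "payload": {
  "increments": [0.0015,-0.0015,-0.012,0,0,0,0,0,-0.016,0,0,0,0,0,-0.016,0,0,0,0,0,-0.012,0,0,0,0,0,-0.01,0,0,0,0,0,-0.006,0,0,0,0,0,-0.003,0,0,0,0,0,0,0,0,0,0,0,0,0,0,0]
}}

```text
time: 8.1
tool_pos: [0.5272, -0.2634, 0.281]
orientation: [3.11, 0.441, 0.001]
force: [-0.1, 0.5, -1.2]
width: 0.0246
finger_force: 59.2
```

Run:
```python
from h import *
T=tool();a=ctrl.camera("scene");b=ctrl.camera("side");w=ctrl.camera("wrist");o=ctrl.get_obs()
print(T[:3].round(4),o["force"].round(2))
np.save("T4",T)
for n,i in(("a4",a),("b4",b),("w4",w)):cv2.imwrite(f"pics/{n}.png",i[:,:,::-1])
r=lambda im,k:cv2.resize(im,None,fx=k,fy=k,interpolation=cv2.INTER_CUBIC)
s=np.hstack([r(a[125:175,145:190],6),r(b[286:346,228:288],5),])
t=r(w[130:205,214:305],3)
out=np.zeros((530,570,3),np.uint8);out[:300,:270]=r(a[125:175,145:190],6);out[:300,270:570]=r(b[286:346,228:288],5);out[302:527,:273]=t
cv2.imwrite("pics/c5.png",out[:,:,::-1])
```

```text
[[ 9.605e-01  2.782e-01  9.000e-04  5.272e-01]
 [ 2.782e-01 -9.605e-01 -7.000e-04 -2.634e-01]
 [ 7.000e-04  9.000e-04 -1.000e+00  2.810e-01]] [ 0.5  -0.47 -2.18]
```

View pics/c5.png

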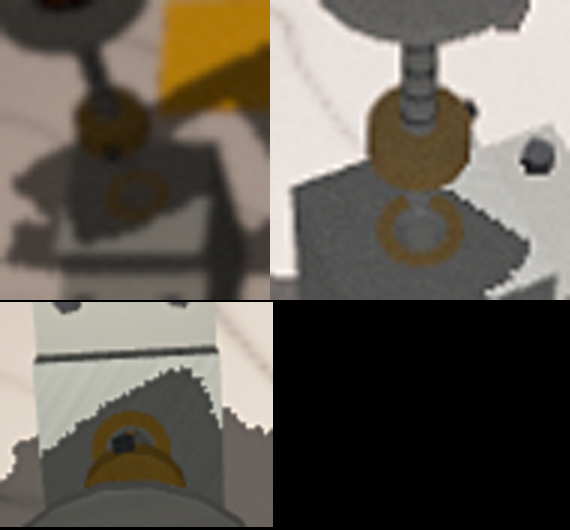

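The dark spot is a small knob on the stop, visible in the side view at crop (472,108). The rod is upright. Next I compare the stop's centre with the ring numerically in each view.

Run:
```python
from h import *
T=np.load("T4.npy")
a,b,w=[cv2.imread(f"pics/{k}4.png")[:,:,::-1] for k in"abw"]
lo,hi=(8,70,30),(30,255,255)
print("A",blobs(a,lo,hi,(155,135,176,164),8));print("B",blobs(b,lo,hi,(245,296,275,345),8));print("W",blobs(w,lo,hi,(240,155,282,194),8))
def proj(n,X):
    P=ctrl.camera_params(n)
    if n=="wrist":
        M=np.linalg.inv(T@P["T_tool_cam"]);r,t=cv2.Rodrigues(M[:3,:3])[0],M[:3,3]
    else:r,t=P["rvec"],P["tvec"]
    return cv2.projectPoints(np.array([X]),r,t,P["intrinsics"],P["distortion"])[0].ravel().round(1)
ax=np.array([.5272,-.2634,0])
for n in("scene","side","wrist"):
  print(n,"ring",proj(n,[.526,-.2618,.075]),[(z,proj(n,ax+[0,0,z]).tolist()) for z in(.09,.112,.118,.124,.19)])
# silhouettes: rod width at rows in side; 
g=cv2.cvtColor(b,cv2.COLOR_RGB2GRAY)
for y in(297,301,305):print(y,g[y,248:276].tolist())
```

```text
A [([158, 135, 18, 17, 159], array([166.5, 143.7])), ([162, 153, 12, 9, 65], array([167.3, 157.1]))]
B [([248, 304, 20, 20, 296], array([257.5, 314.4])), ([249, 325, 18, 14, 119], array([257.6, 332.2]))]
W [([242, 166, 34, 26, 533], array([258. , 180.1]))]
scene ring [167.1 157.1] [(0.09, [165.0, 153.4]), (0.112, [163.0, 147.5]), (0.118, [162.5, 145.8]), (0.124, [161.9, 144.1]), (0.19, [155.3, 124.5])]
side ring [257.5 331.1] [(0.09, [258.5, 325.7]), (0.112, [258.5, 316.0]), (0.118, [258.5, 313.3]), (0.124, [258.6, 310.6]), (0.19, [258.7, 277.4])]
wrist ring [257.3 178.4] [(0.09, [259.2, 182.3]), (0.112, [259.3, 190.0]), (0.118, [259.4, 192.3]), (0.124, [259.4, 194.7]), (0.19, [259.8, 231.5])]
297 [228, 227, 227, 227, 229, 237, 122, 82, 92, 91, 92, 89, 81, 142, 232, 229, 229, 227, 228, 227, 228, 227, 226, 226, 228, 228, 227, 228]
301 [227, 228, 228, 229, 231, 240, 128, 69, 77, 67, 78, 70, 63, 149, 232, 231, 227, 228, 227, 225, 228, 226, 227, 227, 227, 229, 228, 226]
305 [235, 191, 111, 72, 71, 73, 77, 60, 57, 72, 72, 62, 63, 70, 75, 73, 63, 130, 188, 188, 208, 230, 230, 227, 227, 227, 227, 227]
```

Run:
```python
from h import *
T=np.load("T4.npy")
a,b,w=[cv2.imread(f"pics/{k}4.png")[:,:,::-1] for k in"abw"]
lo,hi=(8,70,30),(30,255,255)
print("A",blobs(a,lo,hi,(155,139,171,152),8));
g=cv2.cvtColor(a,cv2.COLOR_RGB2GRAY)
for y in range(133,141):print(y,g[y,150:172].tolist())
hsv=cv2.cvtColor(w,cv2.COLOR_RGB2HSV);m=cv2.inRange(hsv,np.array(lo),np.array(hi))
for y in range(164,194,2):
    x=np.where(m[y,235:290])[0]+235; print("w",y,x.min() if len(x) else 0,x.max() if len(x) else 0,len(x))
def proj(n,X):
    P=ctrl.camera_params(n);
    if n=="wrist":
        M=np.linalg.inv(T@P["T_tool_cam"]);r,t=cv2.Rodrigues(M[:3,:3])[0],M[:3,3]
    else:r,t=P["rvec"],P["tvec"]
    return cv2.projectPoints(np.array([X]),r,t,P["intrinsics"],P["distortion"])[0].ravel()
X=np.array([.526,-.262,.118])
for n in("scene","side","wrist"):print(n,"px/mm x,y,z",[((proj(n,X+e)-proj(n,X))).round(2).tolist() for e in np.eye(3)*.001], proj(n,X))
th=np.linspace(0,2*np.pi,72)
for z in(.112,.124):
    q=np.array([proj("wrist",[.5272+.015*np.cos(t),-.2634+.015*np.sin(t),z]) for t in th]);print("stop outline",z,q.min(0),q.max(0))
q=np.array([proj("wrist",[.526+.0*t,-.262,.075]) for t in th]);print(q[0])
```

```text
A [([158, 140, 13, 12, 109], array([163.6, 145.6]))]
133 [93, 84, 76, 73, 73, 73, 70, 56, 48, 41, 43, 69, 123, 143, 147, 147, 146, 145, 142, 138, 135, 134]
134 [136, 131, 122, 118, 117, 118, 113, 93, 56, 39, 36, 65, 115, 143, 150, 149, 149, 148, 146, 145, 143, 137]
135 [149, 148, 144, 143, 144, 144, 142, 127, 79, 41, 35, 53, 100, 140, 150, 150, 149, 150, 148, 148, 146, 140]
136 [150, 148, 149, 149, 150, 149, 148, 139, 96, 53, 36, 41, 80, 131, 147, 150, 150, 150, 149, 151, 146, 135]
137 [149, 149, 150, 149, 150, 152, 151, 142, 107, 60, 37, 34, 65, 117, 143, 151, 149, 149, 150, 149, 143, 126]
138 [151, 148, 151, 151, 150, 151, 151, 148, 129, 80, 39, 36, 55, 98, 128, 139, 144, 149, 150, 151, 143, 126]
139 [150, 151, 151, 150, 150, 152, 150, 150, 140, 95, 51, 38, 42, 60, 83, 99, 118, 135, 148, 151, 146, 129]
140 [149, 151, 151, 150, 151, 150, 151, 150, 132, 86, 46, 37, 32, 35, 45, 56, 75, 101, 133, 147, 144, 127]
w 164 0 0 0
w 166 254 260 7
w 168 250 265 16
w 170 248 267 20
w 172 246 268 15
w 174 245 269 14
w 176 245 270 11
w 178 244 270 18
w 180 244 270 27
w 182 245 271 27
w 184 245 273 29
w 186 243 274 32
w 188 243 275 33
w 190 242 275 13
w 192 0 0 0
scene px/mm x,y,z [[-0.19, 0.3], [0.37, 0.1], [-0.09, -0.28]] [163.2453     145.59068524]
side px/mm x,y,z [[0.7, -0.05], [-0.06, -0.57], [0.0, -0.46]] [257.60719395 312.57972768]
wrist px/mm x,y,z [[0.33, -1.07], [-1.14, -0.31], [-0.0, 0.4]] [257.37550319 193.14748947]
stop outline 0.112 [241.94726362 173.21136578] [276.72171061 206.09840936]
stop outline 0.124 [241.18553565 177.25172932] [277.5934596  211.49327253]
[257.48811369 178.43440599]
```

Relative to the ring the rod is centred to about 1 mm. Correcting y by +0.5 mm and entering slowly.

Call:
{"api": "move_arm", "payload": {
  "increments": [0,0.0005,-0.003,0,0,0,0,0,-0.004,0,0,0,0,0,-0.004,0,0,0,0,0,-0.002,0,0,0,0,0,-0.001,0,0,0,0,0,-0.001,0,0,0,0,0,-0.001,0,0,0,0,0,-0.001,0,0,0,0,0,-0.001,0,0,0,0,0,-0.001,0,0,0]
}}

```text
time: 9.08
tool_pos: [0.527, -0.2628, 0.2614]
orientation: [3.11, 0.441, 0.0]
force: [0.3, -1.3, -2.7]
width: 0.0249
finger_force: 59.2
```

Call:
{"api": "move_arm", "payload": {
  "increments": [0,0,-0.001,0,0,0,0,0,-0.001,0,0,0,0,0,-0.001,0,0,0,0,0,-0.001,0,0,0,0,0,0,0,0,0]
}}

```text
time: 9.5
tool_pos: [0.527, -0.2627, 0.2572]
orientation: [-3.11, -0.441, -0.0]
force: [1.1, 0.1, -2.9]
width: 0.0245
finger_force: 59.2
```

Call:
{"api": "move_arm", "payload": {
  "increments": [0,0,-0.001,0,0,0,0,0,-0.001,0,0,0,0,0,-0.001,0,0,0,0,0,-0.001,0,0,0,0,0,0,0,0,0]
}}

```text
time: 9.92
tool_pos: [0.5269, -0.2627, 0.2532]
orientation: [-3.11, -0.441, -0.0]
force: [0.6, 0.5, -2.2]
width: 0.0246
finger_force: 59.2
```

Call:
{"api": "move_arm", "payload": {
  "increments": [0,0,-0.0015,0,0,0,0,0,-0.0015,0,0,0,0,0,-0.0015,0,0,0,0,0,-0.0015,0,0,0,0,0,0,0,0,0]
}}

```text
time: 10.33
tool_pos: [0.5269, -0.2627, 0.247]
orientation: [-3.11, -0.441, 0.0]
force: [0.7, 0.4, -3.2]
width: 0.0248
finger_force: 59.2
```

Call:
{"api": "move_arm", "payload": {
  "increments": [0,0,-0.001,0,0,0,0,0,-0.001,0,0,0,0,0,-0.001,0,0,0,0,0,-0.001,0,0,0,0,0,-0.001,0,0,0,0,0,0,0,0,0]
}}

```text
time: 10.83
tool_pos: [0.5269, -0.2628, 0.2423]
orientation: [3.11, 0.441, 0.0]
force: [1.1, 0.0, -2.4]
width: 0.0248
finger_force: 59.2
```

Call:
{"api": "move_arm", "payload": {
  "increments": [0,0,-0.001,0,0,0,0,0,-0.001,0,0,0,0,0,-0.001,0,0,0,0,0,0,0,0,0]
}}

```text
time: 11.17
tool_pos: [0.527, -0.2628, 0.2397]
orientation: [3.11, 0.441, 0.001]
force: [-0.6, 1.4, 1.3]
width: 0.0249
finger_force: 59.6
```

Call:
{"api": "move_arm", "payload": {
  "increments": [0,0,-0.001,0,0,0,0,0,-0.001,0,0,0,0,0,-0.0005,0,0,0,0,0,0,0,0,0]
}}

```text
time: 11.5
tool_pos: [0.527, -0.2628, 0.2368]
orientation: [3.11, 0.441, 0.0]
force: [-0.3, 0.7, 0.2]
width: 0.0248
finger_force: 59.6
```

Call:
{"api": "move_arm", "payload": {
  "increments": [0,0,-0.001,0,0,0,0,0,-0.001,0,0,0,0,0,-0.0005,0,0,0,0,0,0,0,0,0]
}}

```text
time: 11.83
tool_pos: [0.527, -0.2628, 0.2342]
orientation: [3.11, 0.441, 0.0]
force: [0.4, 0.4, 0.4]
width: 0.0244
finger_force: 59.6
```

Only the stop's drag so far, no plunger. Continuing.

Call:
{"api": "move_arm", "payload": {
  "increments": [0,0,-0.001,0,0,0,0,0,-0.001,0,0,0,0,0,-0.001,0,0,0,0,0,0,0,0,0]
}}

```text
time: 12.17
tool_pos: [0.5271, -0.2628, 0.2321]
orientation: [3.11, 0.441, 0.001]
force: [-0.8, 1.8, 4.3]
width: 0.0249
finger_force: 60.0
```

Call:
{"api": "move_arm", "payload": {
  "increments": [0,0,-0.001,0,0,0,0,0,-0.001,0,0,0,0,0,-0.0005,0,0,0,0,0,0,0,0,0]
}}

```text
time: 12.5
tool_pos: [0.5272, -0.2629, 0.2302]
orientation: [3.11, 0.441, 0.001]
force: [-1.7, 1.9, 6.2]
width: 0.0248
finger_force: 60.2
```

The plunger is engaged and the force is rising. Small steps now.

Call:
{"api": "move_arm", "payload": {
  "increments": [0,0,-0.0005,0,0,0,0,0,-0.0005,0,0,0,0,0,0,0,0,0]
}}

```text
time: 12.75
tool_pos: [0.5273, -0.2629, 0.2298]
orientation: [3.11, 0.441, 0.001]
force: [-0.8, 2.0, 8.9]
width: 0.0252
finger_force: 60.4
```

Call:
{"api": "move_arm", "payload": {
  "increments": [0,0,-0.0005,0,0,0,0,0,0,0,0,0,0,0,0,0,0,0]
}}

```text
time: 13.0
tool_pos: [0.5274, -0.263, 0.2298]
orientation: [3.11, 0.441, 0.002]
force: [-1.4, 3.4, 8.7]
width: 0.0245
finger_force: 60.6
```

Call:
{"api": "move_arm", "payload": {
  "increments": [0,0,-0.0005,0,0,0,0,0,0,0,0,0,0,0,0,0,0,0]
}}

```text
time: 13.25
tool_pos: [0.5275, -0.263, 0.2298]
orientation: [3.11, 0.441, 0.002]
force: [-1.9, 3.4, 12.3]
width: 0.0248
finger_force: 60.7
```

Call:
{"api": "move_arm", "payload": {
  "increments": [0,0,-0.0005,0,0,0,0,0,0,0,0,0,0,0,0,0,0,0]
}}

```text
time: 13.5
tool_pos: [0.5276, -0.263, 0.2297]
orientation: [3.11, 0.441, 0.002]
force: [-2.2, 3.2, 12.8]
width: 0.0246
finger_force: 60.9
```

It is on the rigid floor: z stays at 0.2297 while the force rises to about 15 N net. Holding.

Call:
{"api": "move_arm", "payload": {
  "increments": [0,0,0,0,0,0,0,0,0,0,0,0,0,0,0,0,0,0,0,0,0,0,0,0,0,0,0,0,0,0,0,0,0,0,0,0,0,0,0,0,0,0,0,0,0,0,0,0,0,0,0,0,0,0,0,0,0,0,0,0,0,0,0,0,0,0,0,0,0,0,0,0]
}}

```text
time: 14.5
tool_pos: [0.5276, -0.263, 0.2297]
orientation: [3.11, 0.441, 0.002]
force: [-2.6, 3.5, 13.1]
width: 0.0249
finger_force: 60.9
```

Call:
{"api": "move_arm", "payload": {
  "increments": [0,0,0,0,0,0,0,0,0,0,0,0,0,0,0,0,0,0,0,0,0,0,0,0,0,0,0,0,0,0,0,0,0,0,0,0]
}}

```text
time: 15.0
tool_pos: [0.5276, -0.263, 0.2297]
orientation: [3.11, 0.441, 0.002]
force: [-1.9, 3.1, 13.2]
width: 0.0244
finger_force: 60.9
```

Run:
```python
from h import *
T=tool();b=ctrl.camera("side");o=ctrl.get_obs()
print(T[:3].round(4),o["force"].round(2))
c=b[265:350,210:310];cv2.imwrite("pics/c6.png",cv2.resize(c,None,fx=6,fy=6)[:,:,::-1])
```

```text
[[ 9.605e-01  2.781e-01  1.400e-03  5.276e-01]
 [ 2.781e-01 -9.605e-01 -6.000e-04 -2.630e-01]
 [ 1.200e-03  1.000e-03 -1.000e+00  2.297e-01]] [-3.45  4.23 13.47]
```

View pics/c6.png

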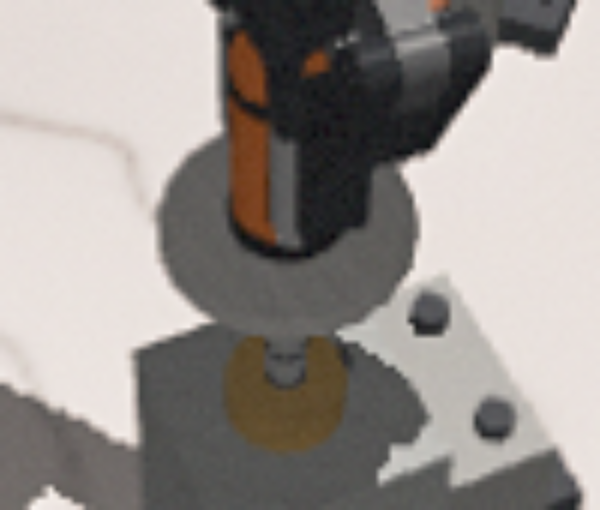

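The stop sits flat on the block's face with the rod upright in the bore. Now straight out.

Call:
{"api": "move_arm", "payload": {
  "increments": [0,0,0.002,0,0,0,0,0,0.003,0,0,0,0,0,0.004,0,0,0,0,0,0.005,0,0,0,0,0,0.005,0,0,0,0,0,0.005,0,0,0,0,0,0.005,0,0,0,0,0,0.005,0,0,0,0,0,0.005,0,0,0,0,0,0.005,0,0,0,0,0,0.006,0,0,0,0,0,0.006,0,0,0]
}}

```text
time: 16.05
tool_pos: [0.5267, -0.2627, 0.2829]
orientation: [-3.11, -0.441, 0.001]
force: [-0.4, -0.3, -2.0]
width: 0.0248
finger_force: 59.1
```

Call:
{"api": "move_arm", "payload": {
  "increments": [0,0,0.008,0,0,0,0,0,0.01,0,0,0,0,0,0.012,0,0,0,0,0,0.012,0,0,0,0,0,0.012,0,0,0,0,0,0.01,0,0,0,0,0,0.006,0,0,0,0,0,0.003,0,0,0,0,0,0,0,0,0]
}}

```text
time: 16.8
tool_pos: [0.5271, -0.2629, 0.3565]
orientation: [3.109, 0.441, 0.002]
force: [-0.4, 0.0, -1.8]
width: 0.0246
finger_force: 59.2
```

Call:
{"api": "move_arm", "payload": {
  "increments": [0,0.01,0,0,0,0,0,0.025,0,0,0,0,0,0.035,0,0,0,0,0,0.035,0,0,0,0,0,0.035,0,0,0,0,0,0.035,0,0,0,0,0,0.035,0,0,0,0,0,0.035,0,0,0,0,0,0.035,0,0,0,0,0,0.035,0,0,0,0,0,0.035,0,0,0,0,0,0.035,0,0,0,0]
}}

```text
time: 17.8
tool_pos: [0.5258, 0.1245, 0.3544]
orientation: [-3.11, -0.442, 0.003]
force: [1.3, -0.7, -2.2]
width: 0.0244
finger_force: 59.3
```

Call:
{"api": "move_arm", "payload": {
  "increments": [-0.003,0.035,0,0,0,0,0,0.035,0,0,0,0,0,0.035,0,0,0,0,0,0.025,0,0,0,0,0,0.014,0,0,0,0,0,0,0,0,0,0,0,0,0,0,0,0,0,0,0,0,0,0]
}}

```text
time: 18.47
tool_pos: [0.5238, 0.2653, 0.3549]
orientation: [3.11, 0.44, -0.002]
force: [0.6, -1.9, -2.2]
width: 0.0247
finger_force: 59.4
```

Run:
```python
from h import *
T=tool();a=ctrl.camera("scene");b=ctrl.camera("side");o=ctrl.get_obs()
print(T[:3].round(4),o["force"].round(2))
g=cv2.cvtColor(b,cv2.COLOR_RGB2HSV)
print("stopB",blobs(b,(8,70,30),(30,255,255),(225,105,255,150),6))
print("stopA",blobs(a,(8,70,30),(30,255,255),(370,170,410,225),6))
def proj(n,X):
    P=ctrl.camera_params(n);return cv2.projectPoints(np.array([X]),P["rvec"],P["tvec"],P["intrinsics"],P["distortion"])[0].ravel().round(1)
for n in("scene","side"):print(n,[(k,proj(n,T[:3,3]+[0,0,-k]).tolist()) for k in(.191,.149,.091)])
```

```text
[[ 9.607e-01  2.774e-01 -1.000e-03  5.238e-01]
 [ 2.774e-01 -9.607e-01 -1.100e-03  2.653e-01]
 [-1.200e-03  8.000e-04 -1.000e+00  3.549e-01]] [ 0.57 -0.35 -2.14]
stopB [([233, 113, 12, 10, 87], array([238.3, 117.6]))]
stopA [([389, 172, 16, 15, 161], array([396.2, 179.2]))]
scene [(0.191, [390.2, 191.5]), (0.149, [395.9, 179.3]), (0.091, [404.8, 160.4])]
side [(0.191, [239.4, 133.0]), (0.149, [239.0, 117.3]), (0.091, [238.4, 94.4])]
```

The stop's image matches 14 mm of push, and the rod is over its original spot, which agrees with the plate's centre. Lowering.

Call:
{"api": "move_arm", "payload": {
  "increments": [0,0.0005,-0.004,0,0,0,0,0,-0.008,0,0,0,0,0,-0.008,0,0,0,0,0,-0.008,0,0,0,0,0,-0.008,0,0,0,0,0,-0.008,0,0,0,0,0,-0.008,0,0,0,0,0,-0.008,0,0,0,0,0,-0.008,0,0,0,0,0,-0.008,0,0,0,0,0,-0.004,0,0,0,0,0,0,0,0,0]
}}

```text
time: 19.57
tool_pos: [0.5234, 0.2666, 0.2738]
orientation: [3.11, 0.441, -0.004]
force: [0.2, 0.1, -2.1]
width: 0.0244
finger_force: 59.4
```

Call:
{"api": "move_arm", "payload": {
  "increments": [0,0,-0.006,0,0,0,0,0,-0.01,0,0,0,0,0,-0.01,0,0,0,0,0,-0.01,0,0,0,0,0,-0.01,0,0,0,0,0,-0.008,0,0,0,0,0,-0.006,0,0,0,0,0,-0.004,0,0,0,0,0,-0.001,0,0,0,0,0,0,0,0,0]
}}

```text
time: 20.4
tool_pos: [0.5239, 0.2667, 0.2102]
orientation: [3.11, 0.441, -0.0]
force: [0.9, 0.2, -3.2]
width: 0.0248
finger_force: 59.4
```

Call:
{"api": "move_arm", "payload": {
  "increments": [0,0,-0.001,0,0,0,0,0,-0.001,0,0,0,0,0,-0.001,0,0,0,0,0,-0.0005,0,0,0,0,0,0,0,0,0]
}}

```text
time: 20.82
tool_pos: [0.5239, 0.2668, 0.207]
orientation: [-3.11, -0.441, -0.0]
force: [-0.9, 0.4, -1.8]
width: 0.0249
finger_force: 59.4
```

Call:
{"api": "move_arm", "payload": {
  "increments": [0,0,-0.0005,0,0,0,0,0,-0.0005,0,0,0,0,0,0,0,0,0]
}}

```text
time: 21.07
tool_pos: [0.524, 0.2668, 0.2061]
orientation: [-3.11, -0.441, -0.0]
force: [-0.3, 0.3, -1.6]
width: 0.0248
finger_force: 59.8
```

Call:
{"api": "move_arm", "payload": {
  "increments": [0,0,-0.0005,0,0,0,0,0,-0.0005,0,0,0,0,0,0,0,0,0]
}}

```text
time: 21.32
tool_pos: [0.5241, 0.2668, 0.206]
orientation: [3.11, 0.441, 0.0]
force: [-3.1, -1.7, 4.8]
width: 0.0246
finger_force: 59.9
```

Seated on the plate. Release, then rise.

Call:
{"api": "move_arm", "payload": {
  "increments": [0,0,0,0,0,0,0,0,0,0,0,0,0,0,0,0,0,0,0,0,0,0,0,0,0,0,0,0,0,0,0,0,0,0,0,0,0,0,0,0,0,0,0,0,0,0,0,0,0,0,0,0,0,0,0,0,0,0,0,0],
  "grip": 1
}}

```text
time: 22.15
tool_pos: [0.5239, 0.2667, 0.2049]
orientation: [3.11, 0.441, 0.0]
force: [-0.6, -0.4, -0.4]
width: 0.0852
finger_force: 0.0
```

Call:
{"api": "move_arm", "payload": {
  "increments": [0,0,0.005,0,0,0,0,0,0.015,0,0,0,0,0,0.015,0,0,0,0,0,0.015,0,0,0,0,0,0.015,0,0,0,0,0,0.015,0,0,0,0,0,0.01,0,0,0,0,0,0.008,0,0,0,0,0,0,0,0,0,0,0,0,0,0,0]
}}

```text
time: 22.98
tool_pos: [0.5239, 0.2668, 0.303]
orientation: [-3.11, -0.441, -0.001]
force: [-0.3, -0.1, -0.2]
width: 0.085
finger_force: 0.0
```

Run:
```python
from h import *
T=tool();a=ctrl.camera("scene");b=ctrl.camera("side");w=ctrl.camera("wrist");o=ctrl.get_obs()
print(T[:3].round(4),o["force"].round(2),o["width"])
for s,c in blobs(w,(3,140,40),(20,255,255),(150,50,380,300),20):print("hand w",s,c)
print("handB",blobs(b,(3,120,30),(20,255,255),(225,115,255,160)),"stopB",blobs(b,(8,60,30),(30,255,255),(228,155,255,195)))
print("start stopB",blobs(cv2.imread("pics/b.png")[:,:,::-1],(8,60,30),(30,255,255),(228,155,255,195)))
M=np.linalg.inv(T@ctrl.camera_params("wrist")["T_tool_cam"]);P=ctrl.camera_params("wrist")
print(cv2.projectPoints(np.array([[.5235,.266,.175]]),cv2.Rodrigues(M[:3,:3])[0],M[:3,3],P["intrinsics"],P["distortion"])[0])
s=lambda n,P,px,z:plane(n,px,z,T)
```

```text
[[ 9.605e-01  2.781e-01  4.000e-04  5.239e-01]
 [ 2.781e-01 -9.605e-01  1.000e-04  2.668e-01]
 [ 4.000e-04 -0.000e+00 -1.000e+00  3.030e-01]] [ 0.69 -0.1  -0.54] 0.08515928626848655
hand w [242, 175, 35, 50, 1330] [258.7 200.6]
handB [([233, 127, 12, 22, 211], array([238.9, 137.3]))] stopB [([235, 166, 11, 8, 69], array([239.8, 169.7]))]
start stopB [([235, 170, 11, 9, 70], array([240. , 174.2]))]
[[[260.5943471 208.987912 ]]]
```

The handle is back where it started and upright, and the stop is about 4.5 px higher than before, which is roughly 14 mm. Handing in.

```bash
python3 -c "
from plant import ctrl
print(ctrl.sign_off())"
```

```text
the job is handed in; nothing more can be done
None
```

The bore is gauged and the job handed in: the rod was held on solid metal for over 1.5 s at about 15 N, and now hangs upright and released in the rack with its stop left pushed up by about 14 mm (the hand-in gave no verdict).

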